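# Screw the large cable gland into the terminal box: to the seal, then one flat

## Task

Take the large cable gland from the parts tray and screw it, clockwise, into the open hub of the terminal box held in the vise. Turn it until you feel it meet the soft sealing ring and grow stiff, then give it one more flat of its hexagon (60 degrees) and let go. Do not force or over-tighten it, and leave the small gland, the plug and the locknut where they are.

Things in the scene. Friction and masses are not known exactly. Their poses are not given: they have to be found in the camera images.
- gland_mid (a point): Large black nylon cable gland, standing spigot down in the tray: centre of its hexagon, on its axis; z up, away from the spigot. Hexagon 46 mm across flats, 22 mm high (11 mm above and below this point); flats face +-x of this frame and every 60 degrees from there. Above it a round dome nut 41 mm wide, 27 mm high; below it the threaded spigot, 25 mm long. About 110 g.
- gland: The same gland: origin on the axis at the underside of the hexagon, 11 mm below gland_mid; same axes. Its spigot has a coarse right-hand two-start thread 39 mm across: it sinks 14 mm per clockwise turn seen from above (2.2 mm per radian), with 0.3 mm of axial and about 1.3 mm of sideways play. Once tightened it holds by friction when let go.
- hub (a point): Open threaded hub of the terminal box, an upright aluminium collar 60 mm wide with its mouth up, bore 42 mm wide, 30 mm deep: centre of the collar's top face, 128 mm above the desk; z up, y along the box. A thick black rubber sealing ring (45 to 55 mm across) stands up from this face, in some hubs only a few mm, in others up to 12 mm; the hexagon comes down on it and presses it in.
- hub_start (a point): Same place as hub, at the hub's mouth, same axes. The gland may be set in at any angle: it then rests on the thread and catches within half a turn clockwise. Set in with its x axis 50 degrees anticlockwise of this x axis (or half a turn from that), it rests with its hexagon's underside about 14 mm above the collar's face and catches at once; the seal is met at the soonest 55 degrees later.
- housing: Grey terminal box, 80 x 200 x 70 mm, clamped in a green bench vise, fixed; origin on the desk under its centre. The open hub is at y = +50 mm, a second hub, closed by a flat hexagonal cap, at -60 mm. Until the seal is met the gland turns freely; then the ring pushes back about 12 N per mm, so that 60 degrees more means about 28 N of pull and 0.3 to 0.6 N m of turning moment.
- small_mid (a point): Small black cable gland (hexagon 30 mm across flats) in the tray; centre of its hexagon. To be left alone.
- plug_mid (a point): Black blanking plug (hexagon 40 mm across flats, 12 mm high, no dome) in the tray; centre of its hexagon. To be left alone.
- nut_mid (a point): Flat black ring-shaped locknut (about 55 mm wide, 8 mm thick) lying on the desk; its centre. To be left alone.
Things that resemble listed ones, but are neither listed nor needed, are in the scene too. Leave any turquoise look-alike of the gland alone.

How it is judged:
On the way, in this order (a step that is already met when the one before it is completed fails the run):
1. the gland is lifted out of the tray (height (world z) of gland_mid above 0.09 m), for 0.1 s.
2. the gland is in the hub, upright, its hexagon within 15 mm of the collar (horizontal distance between gland_mid and hub below 0.004 m and z of gland in the frame of hub below 0.015 m), for 0.1 s.
At the end, for the whole second after the job is handed in: The gland stands upright (within 0.07 rad) and central (within 3 mm) in the hub, its hexagon less than 12 mm above the collar, at rest and released, with its thread carrying 10 to 38 N of pull against the sealing ring, which is what a turn of about 25 to 80 degrees past the seal gives (contact force between gland and housing between 10 and 38 N and horizontal distance between gland_mid and hub below 0.003 m and angle between the z axis of gland and the z axis of hub, either way round below 0.07 rad and z of gland in the frame of hub below 0.012 m and linear speed of gland below 0.01 m/s); the robot touches nothing.
It fails at once if the thread is overloaded (more than 75 N between gland and hub) (contact force between gland and housing above 75 N).
It fails at once if another part is displaced by more than 30 mm (distance of any of small_mid, plug_mid, nut_mid from where it was at the start of the episode above 0.03 m).
It also fails if it takes over 72 s, if anything falls off the work surface, if the arm or the gripper's body presses on something with over 40 N, if the wrist force passes 120 N, or if a joint passes its speed limit or range.

## Robot

A 6-joint arm with a two-finger parallel gripper is mounted at the origin on the work surface. World frame = base frame: x ahead of the robot, y to its left, z up, the work surface at z = 0. Lengths are in m, angles in rad, forces in N, time in s.
With the tool pointing down it reaches from about 0.25 to 0.725 m from the base axis. Payload 4 kg.
Tool frame: the origin (TCP) lies on the centre line of the jaws, within the pads' length; the fingertips stand 14 mm ahead of it and the grasp point (between the pads) lies 5 mm behind it; z points along the fingers, x is the direction in which the jaws open and shut, and the axes are right-handed (so a half turn about z gives the same grasp; the last joint's range is limited). The gripper opens to 85 mm and grips with 20 to 120 N. Pads are 22 mm wide; open, the fingers measure 114 mm over their backs; the gripper's body (76 mm by 85 mm) begins 54 mm behind the grasp point. The pads swing forward as they close: fully open they stand 13 mm farther back than shut.
Start: joints at [-1.133, 0.241, 0.005, 1.335, 0, 1.571], TCP at [0.212, -0.453, 0.245] pointing down, gripper open.
Joint ranges: [-2.72, 2.72], [-1.05, 1.87], [-1.09, 1.28], [-1.99, 2.15], [-1.42, 1.44], [-3.14, 3.14]. Speed limits (rad/s): [2.79, 2.79, 3.14, 3.14, 3.14, 3.14].

## Interface

Orientations are given as a unit quaternion [x, y, z, w].
In Python, from workcell import get_obs, optics, ticket gives the robot as it stands.
- The arm moves only by the shell command python3 -m inch 'ROWS'. ROWS is JSON, a list that holds one entry, the list of rows, each a list of 5 numbers: the finger opening in cm, from 0 to 8.54, then the shift along the tool's x, y, z in cm, then the turn about the tool's z in degrees. In form: [[[fingers, dx, dy, dz, roll], ...]]. A call has exactly 5 rows; each row is the pose to reach, as a shift and turn from the pose measured when the call began, along the tool's axes at that moment; what a row does not reach only later rows make up. A row lasts 1/8 s, in which the tool goes at most 62.5 mm and 10.7 degrees, less where a joint would pass 70% of its speed; a pose out of reach is approached as far as the arm can. A call with a gripper value outside its range is refused whole. The fingers move at their own pace and stop on an object; the grip force is fixed at half the most. Time passes only in rows, so rows that repeat a pose let the fingers close, or fill a call up. It gives the time, the measured TCP pose, the force and the opening at its end, in the units of the state.
- get_obs(): the state, without advancing time (a new reading comes with each control period).
- optics.camera(name): name is "scene" or "top" or "wrist"; returns (picture, depth): 400x640x3 uint8, red, green, blue; 400x640 float32, m along the optical axis (not along the pixel's ray), 0 where there is no reading.
- optics.camera_info(name): a dict with "vfov" (degrees; the focal length in pixels is half the picture's height over the tangent of half this angle, whatever the lens; pixels are square), "cx", "cy" (the principal point, pixels), "R" (3x3) and "t" (3): a world point X has camera coordinates R X + t. Camera axes: x right, y down, z forward; pixel columns grow to the right and rows downward; lengths in m; the calibration is good to about 2 mm. A picture is of the moment at which its call begins: read the wrist's pose just before it. camera_info takes no time and is no camera call; for the wrist camera it gives the pose at the moment of the call.
- ticket.job_done(): hands the job in, once; it reports no verdict.
The state is a dict: "clock": time; "joint_pos": joint angles; "joint_vel": joint speeds; "tau": joint torques, N m; "eef_pos": TCP position; "tool_rot": TCP orientation; "ft_force": force on the tool from outside, world axes, zero at the start; "ft_torque": the same for the moment, N m; "grip_width": finger opening in m.
Only numpy, scipy, OpenCV 4.12 (cv2) and the standard library are available. Lean on these libraries where they do the work, as an engineer would, in place of code of your own. Each camera call takes 0.05 s, during which the arm holds its last target.

## Working session

There is one attempt and no reset: what is moved stays moved. The work goes in short steps, Python scripts to look and compute and a shell command to move; the robot and the scene stay as the last step left them, time stands still between calls to the robot, and variables do not carry over. Pictures are saved under pics/ and viewed, and the job is handed in when it is done.

```bash
ls; mkdir -p pics; python3 - <<'E'
from workcell import get_obs, optics, ticket
import cv2,numpy as np
o=get_obs(); print(o)
for n in ("scene","top","wrist"):
    i=optics.camera_info(n); print(n,i)
    p,d=optics.camera(n); cv2.imwrite(f"pics/{n}0.png",p[:,:,::-1]); np.save(f"/tmp/{n}0.npy",d)
E
```

```text
pics
{'clock': 0.0, 'joint_pos': array([-1.13300349e+00,  2.41388546e-01,  3.69042937e-03,  1.33517357e+00,
       -1.41737659e-05,  1.57078746e+00]), 'joint_vel': array([ 4.98442153e-04, -1.02358402e-03,  5.15672307e-04, -6.52433636e-05,
        2.96607453e-04,  2.16825993e-03]), 'tau': array([ 8.45658997e-05, -3.72315145e+01,  2.52408350e+01,  1.68355537e-02,
        6.50698576e-05, -2.01048159e-06]), 'eef_pos': array([ 0.21170886, -0.45229499,  0.24441222]), 'tool_rot': array([ 8.43785521e-01, -5.36679530e-01, -8.79376458e-04, -5.50928723e-04]), 'ft_force': array([ 0.28179741, -0.45763204,  0.32685429]), 'ft_torque': array([0.04837267, 0.00742685, 0.02804723]), 'grip_width': 0.08542874136704362}
scene {'vfov': 49.6262031116641, 'cx': 328.606891820622, 'cy': 203.99228575301302, 'R': array([[ 0.58606627,  0.81014648,  0.01374813],
       [ 0.56575157, -0.39700471, -0.72271185],
       [-0.58004439,  0.43133506, -0.69101272]]), 't': array([-0.35151307, -0.15658255,  1.18852466])}
top {'vfov': 55.088861967675776, 'cx': 315.2519852911417, 'cy': 195.60619809055999, 'R': array([[ 1.56272150e-02, -9.99877818e-01, -3.73299630e-04],
       [-9.92031146e-01, -1.54578949e-02, -1.25041027e-01],
       [ 1.25019979e-01,  2.32436787e-03, -9.92151502e-01]]), 't': array([0.07242264, 0.4930323 , 0.93685228])}
wrist {'vfov': 61.424677476497244, 'cx': 320.65324262869586, 'cy': 199.90452376643822, 'R': array([[ 0.42340079, -0.905941  , -0.00163329],
       [-0.87141591, -0.40775679,  0.27270629],
       [-0.2477218 , -0.11404078, -0.96209595]]), 't': array([-0.50060801, -0.03534028,  0.37841495])}
```

View pics/scene0.png

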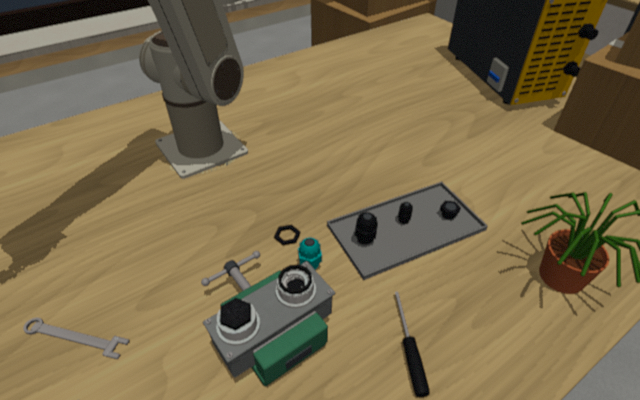

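View pics/top0.png

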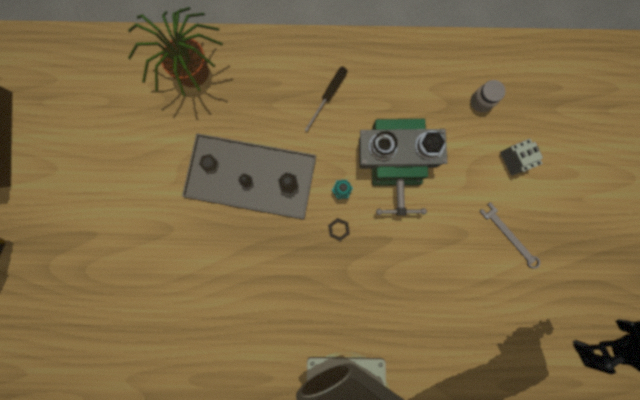

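View pics/wrist0.png

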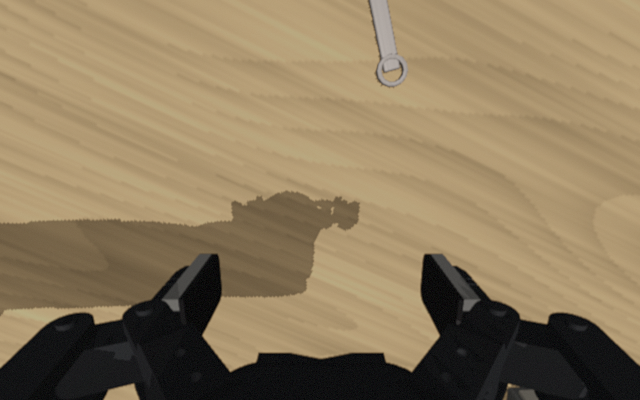

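Candidates in the top view: (288,183) is the large black part with a dome, at scene (367,227). (246,181) is the small gland, (208,162) the flat plug, (342,189) the turquoise look-alike outside the tray, and (339,229) the locknut. I choose (288,183) and will check it in a close crop while measuring.

```bash
cat > h.py <<'E'
import numpy as np, cv2
from workcell import get_obs, optics, ticket
from scipy.spatial.transform import Rotation as Ro
def cam(i):
    f=200/np.tan(np.radians(i["vfov"])/2); return f,i["cx"],i["cy"],np.array(i["R"]),np.array(i["t"])
def cloud(i,d):
    f,cx,cy,R,t=cam(i); v,u=np.mgrid[0:400,0:640]
    C=np.stack([(u-cx)/f*d,(v-cy)/f*d,d],-1); W=(C-t)@R; W[d<=0]=np.nan; return W
def plane(i,uv,z):
    f,cx,cy,R,t=cam(i); uv=np.atleast_2d(uv).astype(float)
    r=np.c_[(uv[:,0]-cx)/f,(uv[:,1]-cy)/f,np.ones(len(uv))]@R; c=-R.T@t
    return c+r*((z-c[2])/r[:,2])[:,None]
def proj(i,X):
    f,cx,cy,R,t=cam(i); c=np.atleast_2d(X)@R.T+t; return np.c_[cx+f*c[:,0]/c[:,2],cy+f*c[:,1]/c[:,2]]
def tool():
    o=get_obs(); return o["eef_pos"],Ro.from_quat(o["tool_rot"]).as_matrix(),o
E
python3 - <<'E'
from h import *
for n,boxes in (("top",{"gland":(272,168,305,198),"small":(235,170,258,192),"plug":(196,150,222,174),"hub":(366,126,404,160),"cap":(412,126,450,160),"turq":(330,176,354,202)}),
   ("scene",{"gland":(350,205,385,248),"hub":(270,255,320,310)})):
    i=optics.camera_info(n); d=np.load(f"/tmp/{n}0.npy"); W=cloud(i,d); img=cv2.imread(f"pics/{n}0.png")
    for k,(a,b,c,e) in boxes.items():
        w=W[b:e,a:c].reshape(-1,3); w=w[~np.isnan(w[:,0])]; zs=w[:,2]
        print(n,k,"z max %.3f med %.3f"%(zs.max(),np.median(zs)), np.histogram(zs,np.arange(-.005,.16,.01))[0])
        h=w[zs>zs.max()-.006]; print("   top slab mean",h.mean(0).round(4), "extent",(h.max(0)-h.min(0)).round(3))
    
a=cv2.resize(cv2.imread("pics/top0.png")[160:240,190:310],None,fx=4,fy=4,interpolation=2)
b=cv2.resize(cv2.imread("pics/scene0.png")[180:260,330:480],None,fx=4,fy=4,interpolation=2)
b=cv2.resize(b,(600,320)); a=cv2.resize(cv2.imread("pics/top0.png")[110:190,350:450],(400,270)) if 0 else a
cv2.imwrite("pics/crop1.png",b); 
c=cv2.resize(cv2.imread("pics/top0.png")[110:210,260:410],None,fx=5,fy=5,interpolation=2)
cv2.imwrite("pics/crop2.png",c)
E
```

```text
top gland z max 0.084 med 0.005 [494 172   0   7  10  63  14  87 137   0   0   0   0   0   0   0]
   top slab mean [0.5222 0.1487 0.0794] extent [0.027 0.029 0.006]
top small z max 0.062 med 0.005 [261  98   4  13  22  44  63   0   0   0   0   0   0   0   0   0]
   top slab mean [0.5275 0.2572 0.0587] extent [0.02  0.018 0.006]
top plug z max 0.038 med 0.005 [300  88  13 210  12   0   0   0   0   0   0   0   0   0   0   0]
   top slab mean [0.5738 0.355  0.0332] extent [0.042 0.041 0.006]
top hub z max 0.140 med 0.103 [ 25   1   2   0   4   1   3   8  88  10 604 111 130 179 118   0]
   top slab mean [ 0.6038 -0.0793  0.1363] extent [0.054 0.053 0.006]
top cap z max 0.142 med 0.104 [171   0   0   0   0   0   0   2  40  14 439  65  39 169 347   0]
   top slab mean [ 0.607  -0.188   0.1384] extent [0.045 0.052 0.006]
top turq z max 0.080 med 0.003 [313   0   0   8  11  59  27 167  36   0   0   0   0   0   0   0]
   top slab mean [0.5094 0.0134 0.0751] extent [0.029 0.029 0.006]
scene gland z max 0.080 med 0.005 [721 195  37  44  68 119  63 127 127   0   0   0   0   0   0   0]
   top slab mean [0.5272 0.1491 0.077 ] extent [0.034 0.034 0.006]
scene hub z max 0.138 med 0.100 [399  14   1  36  70  75   9   7  83  33 942 193 316 390 172   0]
   top slab mean [ 0.6083 -0.0777  0.1349] extent [0.057 0.055 0.006]
```

View pics/crop1.png

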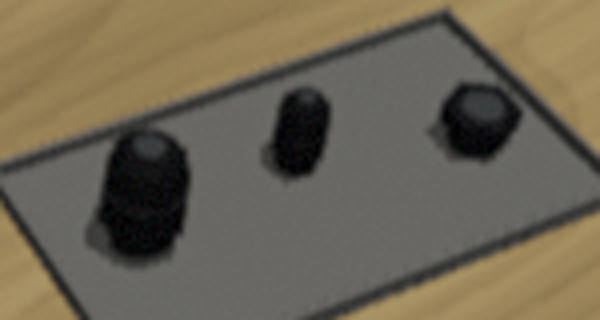

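View pics/crop2.png

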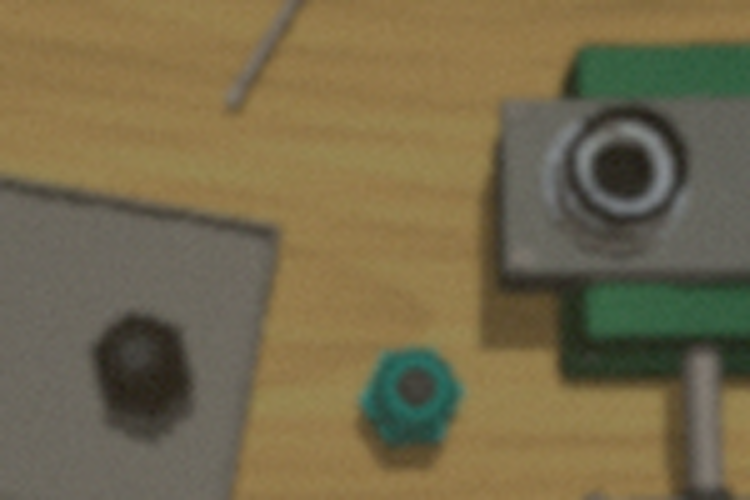

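The crop confirms it: crop1 shows a tall domed black gland at the left (140,190), with the small one and the domeless plug to its right. Its top is at z≈0.08, which fits tray + 74 mm. The hub is at about (0.606,-0.079), and the ring top at about 0.138 suggests a seal around 10 mm high. Next I move the wrist camera near the gland to get its yaw.

```bash
python3 - <<'E'
from h import *
p,R,o=tool(); i=optics.camera_info("wrist"); f,cx,cy,Rc,t=cam(i)
c=-Rc.T@t; print("cam in tool",(R.T@(c-p)).round(4)); print("cam axes in tool\n",(R.T@Rc.T).round(3)); print("f",f)
print(plane(i,[[cx,cy]],0.05))
G=np.array([.524,.149,.06])
# place camera so gland at tool offset; keep orientation
for off in ([0,0.04],):
    pass
print("R",R.round(4)); 
a=R.T@(G-p); print("gland in tool cm",(a*100).round(2))
E
```

```text
cam in tool [ 0.0016 -0.0689 -0.1284]
cam axes in tool
 [[ 1.    -0.001  0.   ]
 [ 0.001  0.962  0.273]
 [-0.    -0.273  0.962]]
f 336.67321016520094
[[ 0.19179333 -0.46318678  0.05      ]]
R [[ 4.240e-01 -9.057e-01 -7.000e-04]
 [-9.057e-01 -4.240e-01  1.500e-03]
 [-1.600e-03 -0.000e+00 -1.000e+00]]
gland in tool cm [-41.2  -53.77  18.53]
```

```bash
python3 -m inch '[[[8.5,-3.5,-4.5,0,0],[8.5,-7,-9,0,0],[8.5,-10.5,-13.5,0,0],[8.5,-14,-18,0,0],[8.5,-17.5,-22.5,0,0]]]'
python3 -m inch '[[[8.5,-3.5,-4.5,0,0],[8.5,-7,-9,0,0],[8.5,-10.5,-13.5,0,0],[8.5,-14,-18,0,0],[8.5,-16,-21,0,0]]]'; python3 - <<'E'
from h import *
p,R,o=tool(); print((R.T@(np.array([.524,.149,.06])-p)*100).round(2),o["joint_pos"])
E
```

```text
clock: 0.78
eef_pos: [0.3418, -0.1969, 0.2448]
tool_rot: [0.844, -0.537, -0.001, -0.0]
ft_force: [2.1, -0.4, -0.2]
grip_width: 0.0846
clock: 1.4
eef_pos: [0.4648, 0.0394, 0.2448]
tool_rot: [0.844, -0.536, -0.001, -0.0]
ft_force: [-0.8, -0.0, 0.1]
grip_width: 0.085
[ -7.36 -10.02  18.5 ] [ 8.36752450e-02  1.74985775e-01 -7.93529301e-02  1.31700088e+00
  1.56389214e-03  2.78546070e+00]
```

```bash
python3 -m inch '[[[8.5,-3,-4,0,-10],[8.5,-6,-8,0,-20],[8.5,-7.4,-10,0,-30],[8.5,-7.4,-10,0,-40],[8.5,-7.4,-10,0,-40]]]'; python3 - <<'E'
from h import *
p,R,o=tool(); i=optics.camera_info("wrist"); im,d=optics.camera("wrist"); cv2.imwrite("pics/w1.png",im[:,:,::-1]); np.save("/tmp/w1.npy",d)
import pickle; pickle.dump((i,p,R),open("/tmp/w1.pkl","wb"))
W=cloud(i,d); print(o["joint_pos"].round(3))
for lo,hi in ((.072,.09),(.048,.056)):
    m=(W[...,2]>lo)&(W[...,2]<hi); m[260:]=0
    w=W[m]; print(lo,m.sum(),w.mean(0).round(4) if len(w) else 0, (w.max(0)-w.min(0)).round(4), w[:,2].max())
E
```

```text
clock: 2.02
eef_pos: [0.5235, 0.1493, 0.2443]
tool_rot: [0.977, -0.215, -0.001, -0.0]
ft_force: [-0.6, 0.8, -0.2]
grip_width: 0.0847
[2.770e-01 3.310e-01 1.250e-01 1.367e+00 2.000e-03 2.282e+00]
0.072 1235 [0.5243 0.1506 0.0769] [0.0361 0.0363 0.0088] 0.08084457332781625
0.048 716 [0.5296 0.211  0.0519] [0.0505 0.1479 0.0078] 0.05599372631723451
```

View pics/w1.png

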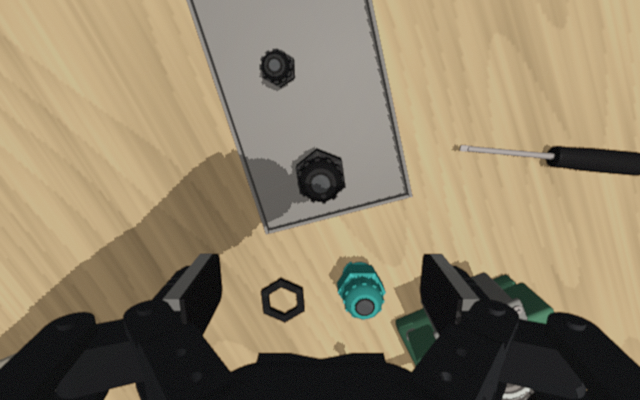

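```bash
python3 - <<'E'
from h import *
import pickle
i,p,R=pickle.load(open("/tmp/w1.pkl","rb")); d=np.load("/tmp/w1.npy"); W=cloud(i,d); im=cv2.imread("pics/w1.png")
c=np.array([.5243,.1506])
r=np.hypot(W[...,0]-c[0],W[...,1]-c[1])
m=(r<.035)&(W[...,2]>.043)&(W[...,2]<.056); print(m.sum())
w=W[m][:,:2]; print(np.median(W[m][:,2]))
# hex top-face radial profile
a=np.degrees(np.arctan2(w[:,1]-c[1],w[:,0]-c[0]))%360; rr=np.hypot(*(w-c).T)
for k in range(0,360,10):
    s=(a>=k)&(a<k+10)
    if s.sum(): print(k+5, round(np.percentile(rr[s],97)*1000,1), s.sum(),end=' | ')
print()
h=cv2.convexHull(w.astype(np.float32))[:,0]
for q in range(0,60,5):
    o=[]
    for e in (0,60,120):
        n=np.array([np.cos(np.radians(q+e)),np.sin(np.radians(q+e))]); s=h@n; o+= [round((s.max()-s.min())*1000,1), ]
    print(q,o)
C=im[130:230,260:390]; cv2.imwrite("pics/w1c.png",cv2.resize(C,None,fx=5,fy=5,interpolation=2))
t=(r<.06)&(W[...,2]<.02); print("tray z",np.median(W[t][:,2]))
E
```

```text
369
0.05064537429392387
5 24.5 18 | 15 25.1 27 | 25 23.2 21 | 35 22.2 15 | 45 21.8 13 | 55 22.3 19 | 65 23.8 23 | 75 25.0 28 | 85 23.4 19 | 95 22.2 19 | 105 22.0 11 | 115 22.6 12 | 125 23.9 21 | 135 25.6 25 | 145 24.8 15 | 155 23.6 9 | 165 23.2 4 | 185 24.7 4 | 195 26.8 10 | 255 26.4 1 | 295 24.2 1 | 305 26.2 5 | 315 26.4 17 | 325 23.9 7 | 335 23.0 4 | 345 22.7 9 | 355 22.9 12 | 
0 [np.float64(50.8), np.float64(49.6), np.float64(50.8)]
5 [np.float64(51.6), np.float64(50.7), np.float64(51.6)]
10 [np.float64(52.0), np.float64(51.4), np.float64(52.1)]
15 [np.float64(52.2), np.float64(51.7), np.float64(52.3)]
20 [np.float64(51.9), np.float64(51.5), np.float64(52.0)]
25 [np.float64(51.3), np.float64(51.0), np.float64(51.3)]
30 [np.float64(50.3), np.float64(50.1), np.float64(50.3)]
35 [np.float64(48.9), np.float64(48.9), np.float64(48.8)]
40 [np.float64(47.1), np.float64(47.2), np.float64(47.2)]
45 [np.float64(45.6), np.float64(46.8), np.float64(46.4)]
50 [np.float64(46.4), np.float64(48.3), np.float64(48.1)]
55 [np.float64(48.2), np.float64(49.7), np.float64(49.5)]
tray z 0.003764767625920669
```

View pics/w1c.png

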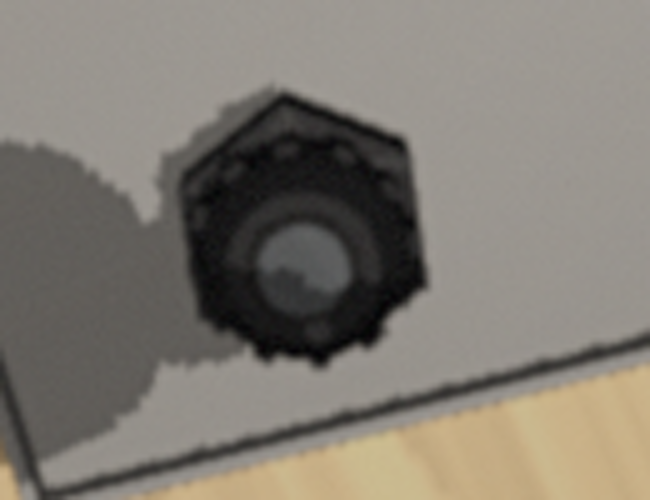

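```bash
python3 - <<'E'
from h import *
import pickle
i,p,R=pickle.load(open("/tmp/w1.pkl","rb")); d=np.load("/tmp/w1.npy"); W=cloud(i,d)
T=(W-p)@R*1000
for n,(a,b) in {"L":(150,225),"R":(420,490)}.items():
    t=T[245:330,a:b].reshape(-1,3); t=t[(t[:,2]<40)&(t[:,2]>-80)]; 
    print(n,len(t),"zmax",np.percentile(t[:,2],[50,90,99,100]).round(1)); e=t[t[:,2]>np.percentile(t[:,2],90)]; print(e.min(0).round(1),e.max(0).round(1))
# hub & cap/box orientation from this wrist view, top view
i=optics.camera_info("top"); W=cloud(i,np.load("/tmp/top0.npy"))
m=((W[...,2]>.09)&(W[...,2]<.112)).astype(np.uint8); m[:110]=0;m[200:]=0;m[:,:340]=0;m[:,470:]=0
w=W[m>0]; print("box z",np.median(w[:,2]),cv2.minAreaRect(w[:,:2].astype(np.float32)))
for lo,hi,n in((.122,.131,"collar"),(.132,.145,"ring")):
    mm=(W[...,2]>lo)&(W[...,2]<hi)
    for k,(y0,y1) in {"hub":(-.12,-.04),"cap":(-.24,-.14)}.items():
        s=W[mm&(W[...,1]>y0)&(W[...,1]<y1)&(W[...,0]>.5)]
        print(n,k,len(s),s.min(0).round(4),s.max(0).round(4),((s.min(0)+s.max(0))/2).round(4), np.percentile(s[:,2],[50,90]).round(4))
E
```

```text
L 4111 zmax [-26.   -7.4  -0.6   1.5]
[-54.1 -10.6  -7.4] [-40.8  12.    1.5]
R 4047 zmax [-25.7  -7.3  -0.3   1.9]
[ 43.  -10.6  -7.3] [55.6 12.1  1.9]
box z 0.09826063433315732 ((0.605839729309082, -0.12869632244110107), (0.08692968636751175, 0.20693446695804596), 1.6150466203689575)
collar hub 190 [ 0.5742 -0.1075  0.1221] [ 0.6312 -0.0491  0.1309] [ 0.6027 -0.0783  0.1265] [0.1257 0.1287]
collar cap 161 [ 0.5778 -0.2188  0.1222] [ 0.6366 -0.1588  0.1308] [ 0.6072 -0.1888  0.1265] [0.1276 0.1294]
ring hub 174 [ 0.5764 -0.1056  0.132 ] [ 0.6309 -0.0509  0.1396] [ 0.6036 -0.0782  0.1358] [0.136  0.1379]
ring cap 366 [ 0.5815 -0.2143  0.1321] [ 0.6302 -0.1619  0.1423] [ 0.6058 -0.1881  0.1372] [0.1379 0.14  ]
```

```bash
python3 -m inch '[[[8.5,0,-0.08,4,-5],[8.5,0,-0.08,9,-10],[8.5,0,-0.08,14,-10],[8.5,0,-0.08,17,-10],[8.5,0,-0.08,18.5,-10]]]'; python3 - <<'E'
from h import *
im,d=optics.camera("wrist"); cv2.imwrite("pics/w2.png",im[:,:,::-1])
p,R,o=tool(); print(p,np.degrees(np.arctan2(R[1,0],R[0,0])),(R.T@(np.array([.524,.150,.045])-p)*100).round(2))
E
```

```text
clock: 2.7
eef_pos: [0.5222, 0.1491, 0.0577]
tool_rot: [0.991, -0.132, -0.002, 0.0]
ft_force: [0.1, -0.2, 0.8]
grip_width: 0.0851
[0.52186388 0.14903721 0.05677577] -15.087926218768816 [ 0.19 -0.15  1.18]
```

View pics/w2.png

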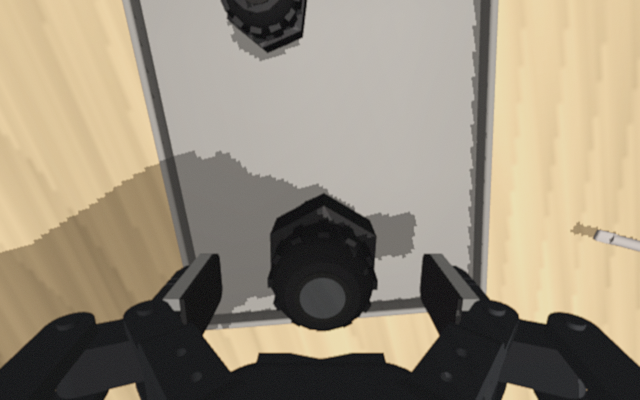

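The gland at (323,290) is midway between the pads (215 and 428), with its flats parallel to them. I lower the last 12 mm and close.

```bash
python3 -m inch '[[[8.5,0.2,-0.15,1.2,0],[8.5,0.2,-0.15,1.2,0],[4.0,0.2,-0.15,1.2,0],[4,0.2,-0.15,1.2,0],[4,0.2,-0.15,1.2,0]]]'; python3 -m inch '[[[4,0,0,0,0],[4,0,0,0,0],[4,0,0,0,0],[4,0,0,0,0],[4,0,0,0,0]]]'; python3 - <<'E'
from h import *
im,d=optics.camera("wrist"); cv2.imwrite("pics/w3.png",im[:,:,::-1])
p,R,o=tool(); print(p,o["grip_width"],o["joint_pos"])
E
```

```text
clock: 3.38
eef_pos: [0.525, 0.1502, 0.0459]
tool_rot: [0.991, -0.131, -0.002, -0.0]
ft_force: [0.7, -0.1, 4.0]
grip_width: 0.0444
clock: 4.0
eef_pos: [0.5249, 0.1502, 0.0459]
tool_rot: [0.991, -0.131, -0.002, -0.0]
ft_force: [-0.8, -0.2, 1.7]
grip_width: 0.0448
[0.524944   0.15023523 0.04588086] 0.04475519418148039 [ 2.77884427e-01  4.98541562e-01 -1.72723823e-01  9.02870941e-01
  1.61756665e-03  2.11199186e+00]
```

View pics/w3.png

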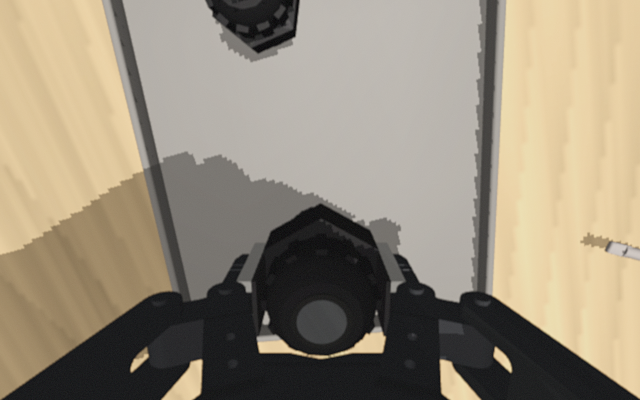

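```bash
python3 -m inch '[[[4,0,0,-3,0],[4,0,0,-7,0],[4,0,0,-11,0],[4,0,0,-15,-10],[4,0,0,-17,-20]]]'; python3 -m inch '[[[4,0,0,0,-10],[4,0,0,0,-20],[4,0,0,0,-30],[4,0,0,0,-40],[4,0,0,0,-50]]]'; python3 - <<'E'
from h import *
p,R,o=tool(); print(p,o["grip_width"],o["ft_force"],np.degrees(np.arctan2(R[1,0],R[0,0])),(R.T@(np.array([.604,-.0785,.21])-p)*100).round(2))
im,d=optics.camera("wrist"); cv2.imwrite("pics/w4.png",im[:,:,::-1])
E
```

```text
clock: 4.68
eef_pos: [0.5264, 0.1503, 0.2182]
tool_rot: [0.999, 0.046, -0.0, -0.001]
ft_force: [0.0, -1.1, -0.7]
grip_width: 0.0451
clock: 5.3
eef_pos: [0.526, 0.1502, 0.2176]
tool_rot: [0.885, 0.466, -0.0, -0.001]
ft_force: [-0.4, -0.9, -0.7]
grip_width: 0.0445
[0.52604403 0.15021845 0.21763242] 0.04453867652406678 [-0.41993243 -0.87371103 -0.66617972] 55.56737368794673 [-14.46  19.36   0.72]
```

View pics/w4.png

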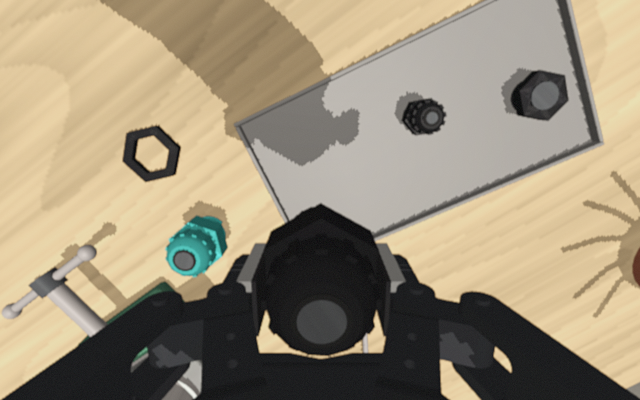

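```bash
python3 -m inch '[[[4,-3,4,0,-10],[4,-6,8,0,-20],[4,-9,12,0,-30],[4,-12,16,0,-40],[4,-14.4,19.4,0,-50]]]'; python3 -m inch '[[[4,0,0,0,-10],[4,0,0,0,-20],[4,0,0,0,-30],[4,0,0,0,-40],[4,0,0,0,-50]]]'; python3 -m inch '[[[4,0,0,0,-10],[4,0,0,0,-20],[4,0,0,0,-30],[4,0,0,0,-40],[4,0,0,0,-50]]]';  python3 - <<'E'
from h import *
p,R,o=tool(); print(p,o["joint_pos"].round(2),np.degrees(np.arctan2(R[1,0],R[0,0])),(R.T@(np.array([.604,-.0785,.21])-p)*100).round(2))
E
```

```text
clock: 5.98
eef_pos: [0.6056, -0.0799, 0.2167]
tool_rot: [0.603, 0.798, -0.0, -0.001]
ft_force: [0.2, 0.5, -0.7]
grip_width: 0.0445
clock: 6.6
eef_pos: [0.6053, -0.08, 0.2161]
tool_rot: [0.207, 0.978, 0.0, -0.002]
ft_force: [-0.3, -0.1, 0.0]
grip_width: 0.0446
clock: 7.22
eef_pos: [0.6051, -0.0799, 0.2155]
tool_rot: [-0.227, 0.974, 0.001, -0.002]
ft_force: [0.0, 0.7, -1.3]
grip_width: 0.0448
[ 0.60506126 -0.07993377  0.21551208] [-0.13  0.48  0.27  1.37  0.   -2.16] -153.73909387844785 [0.03 0.17 0.55]
```

```bash
python3 -m inch '[[[4,1.3,2.7,0,-10],[4,2.6,5.4,0,-20],[4,2.6,5.4,0,-25.7],[4,2.6,5.4,0,-25.7],[4,2.6,5.4,0,-25.7]]]';  python3 - <<'E'
from h import *
import pickle
p,R,o=tool(); i=optics.camera_info("wrist"); im,d=optics.camera("wrist"); cv2.imwrite("pics/w5.png",im[:,:,::-1]); np.save("/tmp/w5.npy",d); pickle.dump((i,p,R),open("/tmp/w5.pkl","wb"))
print(p,o["joint_pos"].round(2),np.degrees(np.arctan2(R[1,0],R[0,0])))
W=cloud(i,d); 
for lo,hi in((.122,.131),(.132,.145)):
    s=W[(W[...,2]>lo)&(W[...,2]<hi)&(np.hypot(W[...,0]-.604,W[...,1]+.0785)<.034)&(W[...,0]>.5)]
    print(len(s),s.min(0).round(4),s.max(0).round(4),((s.min(0)+s.max(0))/2).round(4),np.percentile(s[:,2],[10,50,90]).round(4))
s=np.hypot(W[...,0]-.604,W[...,1]+.0785)<.045
print(np.histogram(W[s][:,2],np.arange(.09,.15,.003)))
E
```

```text
clock: 7.85
eef_pos: [0.558, -0.0431, 0.2155]
tool_rot: [-0.437, 0.9, 0.002, -0.002]
ft_force: [-0.6, -0.3, -1.6]
grip_width: 0.0448
[ 0.55798452 -0.04314691  0.21554144] [-0.08  0.38  0.12  1.32  0.   -2.55] -128.18646407480566
2385 [ 0.5764 -0.1085  0.122 ] [ 0.6361 -0.0488  0.131 ] [ 0.6063 -0.0786  0.1265] [0.1231 0.1255 0.1282]
2438 [ 0.5785 -0.1061  0.132 ] [ 0.6337 -0.0507  0.1383] [ 0.6061 -0.0784  0.1351] [0.1349 0.1359 0.1368]
(array([   0,   46, 4720,  152, 1636,  690,    5,   47,   48,   82,  563,
       1148,  917,  136,  310, 2125,    3,    0,    0]), array([0.09 , 0.093, 0.096, 0.099, 0.102, 0.105, 0.108, 0.111, 0.114,
       0.117, 0.12 , 0.123, 0.126, 0.129, 0.132, 0.135, 0.138, 0.141,
       0.144, 0.147]))
```

View pics/w5.png

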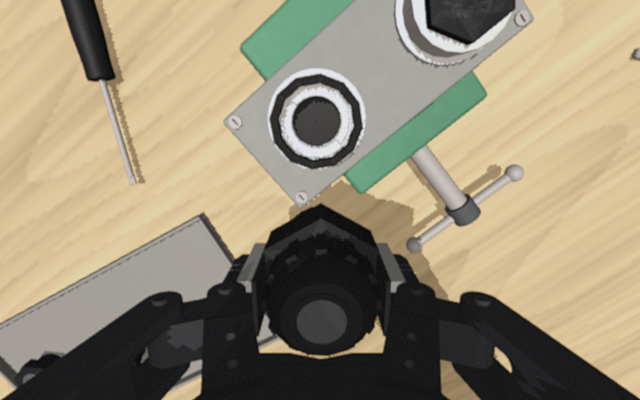

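The hub is clear: the ring at (317,118) has a visible white collar around it, and the held gland's dome disc is at (322,322). I measure the hub and the held gland from this same wrist view.

```bash
python3 - <<'E'
from h import *
import pickle
i,p,R=pickle.load(open("/tmp/w5.pkl","rb")); d=np.load("/tmp/w5.npy"); W=cloud(i,d); im=cv2.imread("pics/w5.png")
g=cv2.cvtColor(im,cv2.COLOR_BGR2GRAY)
# ring: dark annulus
m=np.zeros_like(g); m[(g<70)]=255; m[:60]=0; m[185:]=0; m[:,:260]=0; m[:,375:]=0
cs,_=cv2.findContours(m,cv2.RETR_CCOMP,cv2.CHAIN_APPROX_NONE)
for c in cs:
    if len(c)<60: continue
    (e)=cv2.fitEllipse(c); X=plane(i,c[:,0],.137); 
    A=np.c_[2*X[:,:2],np.ones(len(X))]; s=np.linalg.lstsq(A,(X[:,:2]**2).sum(1),rcond=None)[0]; r=np.sqrt(s[2]+s[0]**2+s[1]**2)
    print(len(c),np.array(e[0]).round(1),"circle@.137",s[:2].round(4),r.round(4))
# dome top disc
m=np.zeros_like(g); m[(g>45)]=255; q=m.copy(); m[:]=0; m[295:350,292:352]=q[295:350,292:352]
n,l,st,ce=cv2.connectedComponentsWithStats(m)
for k in range(1,n):
    if st[k,4]>200:
        print(st[k],ce[k].round(1)); X=plane(i,[ce[k]],p[2]+.0319)[0]; print("dome centre in tool mm",((X-p)@R*1000).round(1))
        w=W[l==k]; print("depth: ",((np.nanmedian(w,0)-p)@R*1000).round(1))
T=(W-p)@R*1000
t=T[150:330,230:410].reshape(-1,3); t=t[(np.abs(t[:,0])<45)&(t[:,2]>-60)&(t[:,2]<25)]
for a,b,n in((-40,-21,"L"),(21,40,"R")):
    s=t[(t[:,0]>a)&(t[:,0]<b)]; print(n,np.percentile(s[:,2],[95,99,100]).round(1))
s=t[np.abs(t[:,0])<18]; print("hex front",np.percentile(s[:,2],[99,100]).round(1),"ymin",s[:,1].min().round(1)); h=s[(s[:,1]<-18)]; print("hex top z", np.median(h[:,2]),np.histogram(h[:,2],10))
E
```

```text
133 [315.9 120.3] circle@.137 [ 0.6068 -0.0792] 0.0137
123 [315.5 109.9] circle@.137 [ 0.6106 -0.0823] 0.0069
259 [315.8 121.2] circle@.137 [ 0.6059 -0.0784] 0.0266
220 [316.  121.1] circle@.137 [ 0.6061 -0.0788] 0.0226
[ 297  300   50   44 1746] [321.4 321.5]
dome centre in tool mm [  1.   -1.1 -31.9]
depth:  [  1.   -1.8 -33. ]
L [ 2.3  7.  17.6]
R [ 2.9 10.2 17.4]
hex front [14.7 18. ] ymin -28.5
hex top z -9.984876776644999 (array([ 168,    4,    0,   68, 1133,  606,  517, 1100,  451,  337]), array([-59.90376131, -52.11210158, -44.32044184, -36.52878211,
       -28.73712237, -20.94546264, -13.1538029 ,  -5.36214317,
         2.42951657,  10.2211763 ,  18.01283604]))
```

```bash
python3 - <<'E'
from h import *
p,R,o=tool(); T=np.array([.6060,-.0785,.185])-R@np.array([.0007,-.0013,0]); print(T,(R.T@(T-p)*100).round(2))
E
```

```text
[ 0.60541055 -0.07714629  0.1850047 ] [-0.27 -5.83  3.03]
```

```bash
python3 -m inch '[[[4,-0.15,-3,0,0],[4,-0.27,-5.8,0,0],[4,-0.27,-5.8,1,0],[4,-0.27,-5.8,2.5,0],[4,-0.27,-5.8,3,0]]]'; python3 - <<'E'
from h import *
p,R,o=tool(); T=np.array([.60541,-.07715,.170]); print(p,o["ft_force"],o["ft_torque"],(R.T@(T-p)*100).round(2),np.degrees(np.arctan2(R[1,0],R[0,0])), "tilt",R[:,2])
E
```

```text
clock: 8.52
eef_pos: [0.6035, -0.0764, 0.1831]
tool_rot: [-0.437, 0.899, 0.003, -0.004]
ft_force: [-0.1, -0.3, -0.8]
grip_width: 0.0447
[ 0.60350431 -0.07636464  0.18314787] [-0.12851814 -0.28166739 -0.81025323] [ 0.02762912 -0.02248332 -0.01438687] [-0.06 -0.21  1.31] -128.16458618429868 tilt [-0.0087619   0.00201457 -0.99995958]
```

```bash
python3 -m inch '[[[4,-0.06,-0.21,0,0],[4,-0.06,-0.21,0,0],[4,-0.06,-0.21,0.5,0],[4,-0.06,-0.21,1.0,0],[4,-0.06,-0.21,1.3,0]]]'; python3 - <<'E'
from h import *
p,R,o=tool(); T=np.array([.60541,-.07715,.165]); print(p,o["ft_force"],o["ft_torque"],(R.T@(T-p)*100).round(2), "tilt",R[:,2])
im,d=optics.camera("wrist"); cv2.imwrite("pics/w6.png",im[:,:,::-1])
im,d=optics.camera("scene"); cv2.imwrite("pics/s6.png",cv2.resize(im[220:340,220:380,::-1],None,fx=5,fy=5))
E
```

```text
clock: 9.15
eef_pos: [0.6052, -0.0771, 0.1696]
tool_rot: [-0.437, 0.899, 0.003, -0.004]
ft_force: [-0.9, 0.3, -1.6]
grip_width: 0.0448
[ 0.60517284 -0.07711227  0.16964319] [-0.90524811  0.26138565 -1.63141783] [-0.01699319  0.01041305  0.00171349] [-0.01 -0.02  0.46] tilt [-0.00936735  0.00208333 -0.99995396]
```

View pics/s6.png

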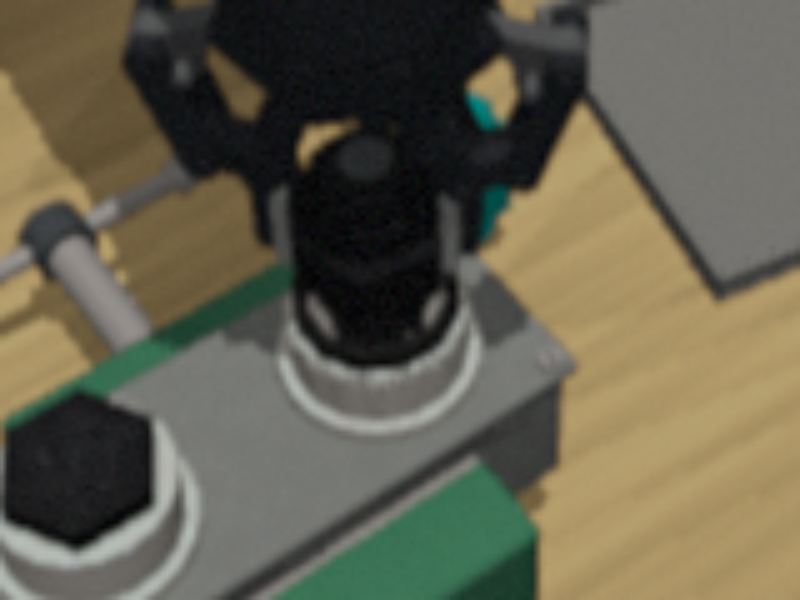

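View pics/w6.png

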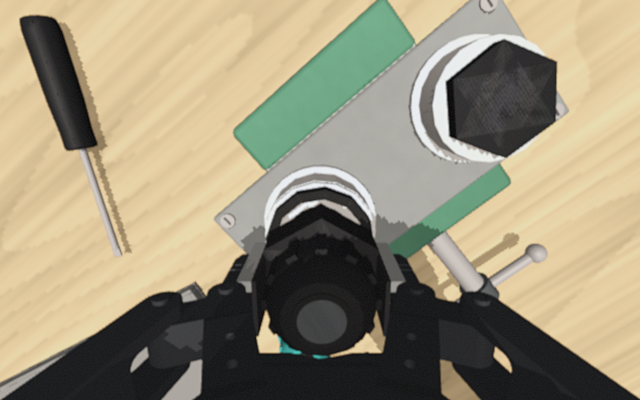

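The gland sits centrally above the hub and its spigot is at the mouth. I lower in small steps and watch the force.

```bash
python3 -m inch '[[[4,-0.01,-0.02,0.1,0],[4,-0.01,-0.02,0.2,0],[4,-0.01,-0.02,0.3,0],[4,-0.01,-0.02,0.4,0],[4,-0.01,-0.02,0.4,0]]]'
python3 -m inch '[[[4,0,0,0.1,0],[4,0,0,0.2,0],[4,0,0,0.3,0],[4,0,0,0.3,0],[4,0,0,0.3,0]]]'
```

```text
clock: 9.88
eef_pos: [0.6052, -0.0772, 0.1654]
tool_rot: [-0.437, 0.899, 0.003, -0.004]
ft_force: [-0.8, -0.1, -1.6]
grip_width: 0.0448
clock: 10.5
eef_pos: [0.6053, -0.0771, 0.1641]
tool_rot: [-0.437, 0.899, 0.003, -0.003]
ft_force: [-2.5, 0.0, 6.5]
grip_width: 0.0449
```

It met the thread at TCP z≈0.164, with the underside about 19 mm up. That suggests the thread start is about 120° further on. I turn clockwise with light pressure and follow the height.

```bash
python3 -m inch '[[[4,0,0,0.1,8],[4,0,0,0.12,16],[4,0,0,0.15,24],[4,0,0,0.18,32],[4,0,0,0.2,40]]]'
```

```text
clock: 11.12
eef_pos: [0.6061, -0.077, 0.1627]
tool_rot: [-0.101, 0.995, 0.001, -0.003]
ft_force: [1.5, 1.2, 1.4]
grip_width: 0.0445
```

```bash
python3 -m inch '[[[4,0,0,0.1,8],[4,0,0,0.12,16],[4,0,0,0.15,24],[4,0,0,0.18,32],[4,0,0,0.2,40]]]'
```

```text
clock: 11.75
eef_pos: [0.6067, -0.077, 0.1612]
tool_rot: [0.248, 0.969, 0.0, -0.002]
ft_force: [-0.4, -0.2, 1.4]
grip_width: 0.0446
```

It goes down along the helix at 1.5 mm per 40°, as it should. I continue, with the small lateral compensation for the off-centre grip.

```bash
python3 -m inch '[[[4,-0.02,-0.01,0.05,8],[4,-0.03,-0.02,0.08,16],[4,-0.05,-0.04,0.11,24],[4,-0.06,-0.06,0.14,32],[4,-0.07,-0.08,0.18,40]]]'; python3 - <<'E'
from h import *
p,R,o=tool(); g=p+R@np.array([.0007,-.0013,.017]); print(g,np.degrees(np.arctan2(R[1,0],R[0,0])),o["ft_force"],o["ft_torque"],o["tau"].round(2), R[:,2])
E
```

```text
clock: 12.38
eef_pos: [0.6068, -0.0774, 0.1595]
tool_rot: [0.566, 0.825, -0.0, -0.003]
ft_force: [-1.0, 1.4, 2.3]
grip_width: 0.0447
[ 0.60523935 -0.0771946   0.14250815] 111.09731882437396 [-1.02077405  1.44025559  2.29578798] [0.38148679 0.20687463 0.05854834] [ -0.91 -48.45  24.68  -0.41  -0.44  -0.88] [-0.00468206  0.00308672 -0.99998428]
```

```bash
cat > st.py <<'E'
from h import *
p,R,o=tool(); g=p+R@np.array([.0007,-.0013,.017]); print("gland",g.round(4),"psi %.1f"%np.degrees(np.arctan2(R[1,0],R[0,0])),o["ft_force"].round(1),o["ft_torque"].round(2),"tau6 %.2f"%o["tau"][5],"j6 %.2f"%o["joint_pos"][5])
E
python3 -m inch '[[[4,-0.02,-0.01,0.03,8],[4,-0.03,-0.02,0.06,16],[4,-0.05,-0.04,0.10,24],[4,-0.06,-0.06,0.13,32],[4,-0.07,-0.08,0.16,40]]]'; python3 st.py
```

```text
clock: 13.0
eef_pos: [0.6064, -0.078, 0.1579]
tool_rot: [0.815, 0.58, -0.001, -0.003]
ft_force: [0.3, 2.1, 0.4]
grip_width: 0.0445
gland [ 0.6053 -0.0768  0.141 ] psi 70.9 [0.3 2.1 0.4] [ 0.31 -0.    0.03] tau6 -0.90 j6 0.20
```

```bash
python3 -m inch '[[[4,-0.01,-0.01,0.03,6],[4,-0.02,-0.02,0.05,12],[4,-0.03,-0.03,0.08,18],[4,-0.04,-0.04,0.10,24],[4,-0.05,-0.05,0.12,30]]]'; python3 st.py
```

```text
clock: 13.62
eef_pos: [0.6059, -0.0782, 0.1568]
tool_rot: [0.938, 0.347, -0.001, -0.003]
ft_force: [0.3, -0.5, -0.7]
grip_width: 0.0443
gland [ 0.6055 -0.0767  0.1398] psi 40.7 [ 0.3 -0.5 -0.7] [0.04 0.   0.  ] tau6 -0.68 j6 0.73
```

```bash
for k in 1; do python3 -m inch '[[[4,-0.01,-0.01,0.02,4],[4,-0.01,-0.01,0.03,8],[4,-0.02,-0.02,0.05,12],[4,-0.03,-0.02,0.06,15],[4,-0.03,-0.02,0.06,15]]]'; python3 st.py; done
```

```text
clock: 14.25
eef_pos: [0.6056, -0.0782, 0.1562]
tool_rot: [0.975, 0.222, -0.001, -0.002]
ft_force: [0.6, 0.2, -0.4]
grip_width: 0.0449
gland [ 0.6056 -0.0767  0.1392] psi 25.7 [ 0.6  0.2 -0.4] [ 0.04  0.01 -0.07] tau6 0.10 j6 0.99
```

```bash
for k in 1; do python3 -m inch '[[[4,-0.01,-0.01,0.02,4],[4,-0.01,-0.01,0.03,8],[4,-0.02,-0.02,0.05,12],[4,-0.03,-0.02,0.06,15],[4,-0.03,-0.02,0.06,15]]]'; python3 st.py; done
```

```text
clock: 14.88
eef_pos: [0.6054, -0.0782, 0.1556]
tool_rot: [0.996, 0.094, -0.002, -0.002]
ft_force: [0.7, 0.3, -0.8]
grip_width: 0.0448
gland [ 0.6058 -0.0767  0.1387] psi 10.8 [ 0.7  0.3 -0.8] [-0.02 -0.06 -0.  ] tau6 0.09 j6 1.25
```

```bash
python3 -m inch '[[[4,0,-0.01,0.01,3],[4,-0.01,-0.01,0.02,6],[4,-0.02,-0.01,0.03,9],[4,-0.02,-0.02,0.05,12],[4,-0.03,-0.02,0.06,15]]]'; python3 st.py
```

```text
clock: 15.5
eef_pos: [0.605, -0.0781, 0.155]
tool_rot: [0.999, -0.037, -0.002, -0.002]
ft_force: [-0.2, 0.6, 0.2]
grip_width: 0.0448
gland [ 0.6057 -0.0768  0.138 ] psi -4.2 [-0.2  0.6  0.2] [-0.01  0.02 -0.05] tau6 -0.34 j6 1.51
```

```bash
python3 -m inch '[[[4,0,-0.01,0.01,3],[4,-0.01,-0.01,0.02,6],[4,-0.02,-0.01,0.03,9],[4,-0.02,-0.02,0.05,12],[4,-0.03,-0.02,0.06,15]]]'; python3 st.py
```

```text
clock: 16.12
eef_pos: [0.6046, -0.0779, 0.1545]
tool_rot: [0.986, -0.167, -0.002, -0.002]
ft_force: [0.2, -0.2, 0.3]
grip_width: 0.0445
gland [ 0.6057 -0.0768  0.1375] psi -19.2 [ 0.2 -0.2  0.3] [ 0.02  0.03 -0.  ] tau6 -0.34 j6 1.78
```

```bash
python3 -m inch '[[[4,0,-0.01,0.01,3],[4,-0.01,-0.01,0.02,6],[4,-0.02,-0.01,0.03,9],[4,-0.02,-0.02,0.05,12],[4,-0.03,-0.02,0.06,15]]]'; python3 st.py
```

```text
clock: 16.75
eef_pos: [0.6044, -0.0776, 0.1539]
tool_rot: [0.956, -0.294, -0.002, -0.001]
ft_force: [-0.4, 0.2, 0.3]
grip_width: 0.0445
gland [ 0.6057 -0.0768  0.1369] psi -34.3 [-0.4  0.2  0.3] [0.02 0.01 0.02] tau6 -0.34 j6 2.04
```

Still free at about 8.5 mm above the collar, and joint 6 has only about 60° left. I regrip now: open, turn back half a turn and close again.

```bash
python3 -m inch '[[[8.5,0,0,0,0],[8.5,0,0,0,0],[8.5,0,0,0,0],[8.5,0,0,0,0],[8.5,0,0,0,-8]]]'; python3 st.py; python3 - <<'E'
from h import *
import pickle
for n in("scene","wrist"):
    i=optics.camera_info(n);im,d=optics.camera(n); cv2.imwrite(f"pics/{n}7.png",im[:,:,::-1]); np.save(f"/tmp/{n}7.npy",d); pickle.dump((i,)+tool()[:2],open(f"/tmp/{n}7.pkl","wb"))
im=cv2.imread("pics/scene7.png"); cv2.imwrite("pics/s7.png",cv2.resize(im[220:340,220:380],None,fx=5,fy=5))
E
```

```text
clock: 17.38
eef_pos: [0.6044, -0.0776, 0.1539]
tool_rot: [0.974, -0.225, -0.002, -0.001]
ft_force: [0.3, -0.0, 0.4]
grip_width: 0.085
gland [ 0.6056 -0.0767  0.1369] psi -26.0 [ 0.3 -0.   0.4] [0.01 0.   0.02] tau6 1.12 j6 1.90
```

View pics/s7.png

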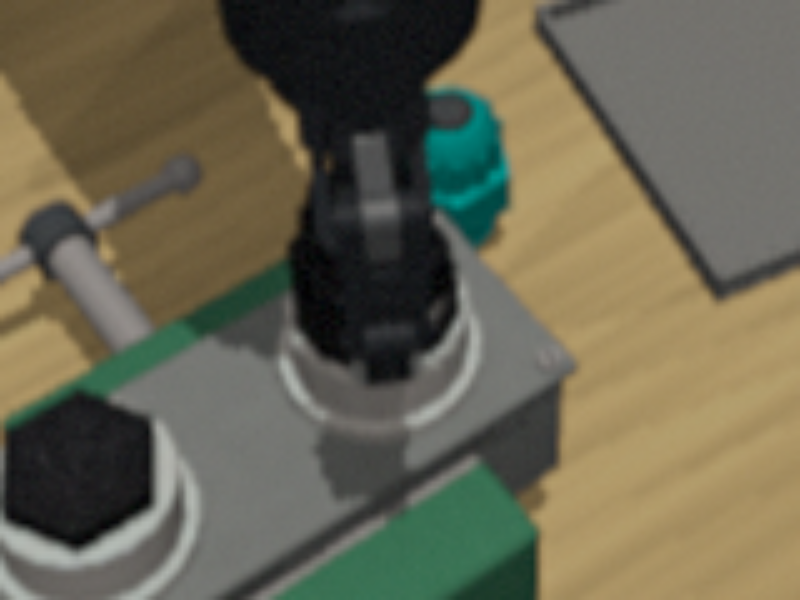

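View pics/wrist7.png

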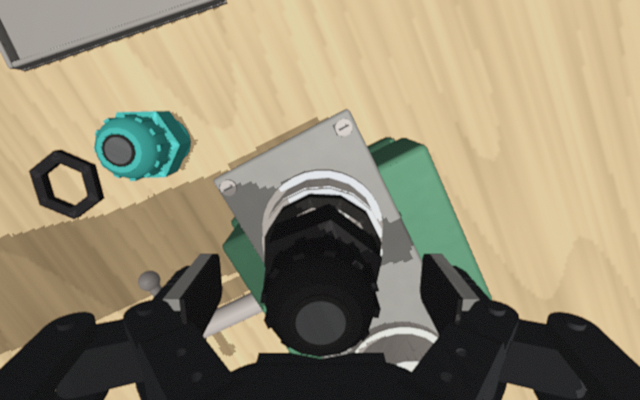

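```bash
python3 -m inch '[[[8.5,0.05,-0.12,0,-10],[8.5,0.05,-0.12,0,-20],[8.5,0.05,-0.12,0,-30],[8.5,0.05,-0.12,0,-40],[8.5,0.05,-0.12,0,-50]]]';python3 -m inch '[[[8.5,0,0,0,-10],[8.5,0,0,0,-20],[8.5,0,0,0,-30],[8.5,0,0,0,-40],[8.5,0,0,0,-50]]]';python3 -m inch '[[[8.5,0,0,0,-10],[8.5,0,0,0,-20],[8.5,0,0,0,-30],[8.5,0,0,0,-40],[8.5,0,0,0,-50]]]'; python3 st.py
```

```text
clock: 18.1
eef_pos: [0.6054, -0.0767, 0.1539]
tool_rot: [0.978, 0.207, -0.001, -0.002]
ft_force: [0.3, -0.5, -0.3]
grip_width: 0.0851
clock: 18.73
eef_pos: [0.6054, -0.0767, 0.1539]
tool_rot: [0.798, 0.603, -0.0, -0.003]
ft_force: [0.0, -0.1, -0.8]
grip_width: 0.0853
clock: 19.35
eef_pos: [0.6054, -0.0767, 0.1539]
tool_rot: [0.467, 0.884, 0.001, -0.002]
ft_force: [0.2, -0.3, 0.0]
grip_width: 0.0851
gland [ 0.6039 -0.0768  0.1369] psi 124.3 [ 0.2 -0.3  0. ] [-0.03  0.    0.01] tau6 1.15 j6 -0.73
```

```bash
python3 -m inch '[[[8.5,0,0,0,-10],[8.5,0,0,0,-20],[8.5,0,0,0,-21.4],[4,0,0,0,-21.4],[4,0,0,0,-21.4]]]';python3 -m inch '[[[4,0,0,0,0],[4,0,0,0,0],[4,0,0,0,0],[4,0,0,0,0],[4,0,0,0,0]]]'; python3 st.py; python3 - <<'E'
from h import *
im,d=optics.camera("wrist"); cv2.imwrite("pics/w8.png",im[:,:,::-1])
E
```

```text
clock: 19.98
eef_pos: [0.6054, -0.0767, 0.1539]
tool_rot: [0.296, 0.955, 0.001, -0.002]
ft_force: [0.5, 0.4, -0.4]
grip_width: 0.0513
clock: 20.6
eef_pos: [0.6057, -0.0767, 0.1542]
tool_rot: [0.296, 0.955, 0.001, -0.002]
ft_force: [0.3, -0.2, 2.4]
grip_width: 0.0449
gland [ 0.6044 -0.0773  0.1372] psi 145.6 [ 0.3 -0.2  2.4] [ 0.11 -0.12 -0.02] tau6 0.01 j6 -1.10
```

View pics/w8.png

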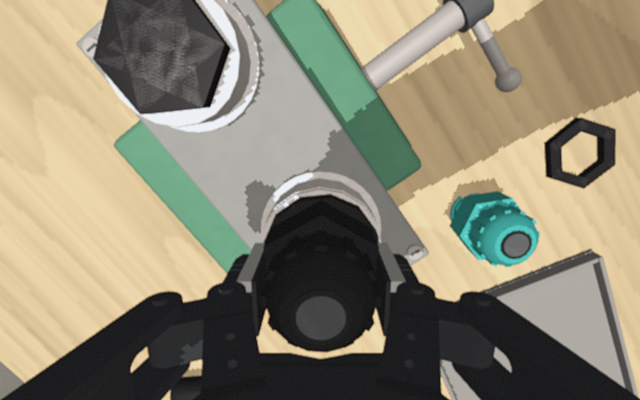

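The regrip is good, with pads on the flats at 44.9 mm. I keep turning in 15° steps and read the torque while moving.

```bash
python3 -m inch '[[[4,0,0,0.01,3],[4,0,0,0.02,6],[4,0,0,0.03,9],[4,0,0,0.05,12],[4,0,0,0.06,15]]]'; python3 st.py
```

```text
clock: 21.28
eef_pos: [0.6058, -0.077, 0.1536]
tool_rot: [0.419, 0.908, 0.001, -0.002]
ft_force: [0.7, -0.2, 3.0]
grip_width: 0.045
gland [ 0.6043 -0.0773  0.1366] psi 130.5 [ 0.7 -0.2  3. ] [-0.15 -0.1   0.01] tau6 -0.32 j6 -0.83
```

```bash
python3 -m inch '[[[4,0,0,0.01,3],[4,0,0,0.02,6],[4,0,0,0.03,9],[4,0,0,0.05,12],[4,0,0,0.06,15]]]'; python3 st.py
```

```text
clock: 21.9
eef_pos: [0.6061, -0.0772, 0.1533]
tool_rot: [0.534, 0.845, 0.001, -0.001]
ft_force: [0.1, -0.3, 2.3]
grip_width: 0.0444
gland [ 0.6046 -0.0771  0.1363] psi 115.4 [ 0.1 -0.3  2.3] [-0.04 -0.21 -0.02] tau6 -0.31 j6 -0.57
```

```bash
python3 -m inch '[[[4,0,0,0.01,3],[4,0,0,0.02,6],[4,0,0,0.03,9],[4,0,0,0.05,12],[4,0,0,0.06,15]]]'; python3 st.py
```

```text
clock: 22.52
eef_pos: [0.6064, -0.0773, 0.153]
tool_rot: [0.641, 0.768, 0.001, -0.001]
ft_force: [0.5, 0.8, 4.4]
grip_width: 0.0446
gland [ 0.605  -0.0768  0.136 ] psi 100.3 [0.5 0.8 4.4] [ 0.01 -0.08  0.09] tau6 -0.27 j6 -0.31
```

```bash
python3 -m inch '[[[4,0,0,0.01,3],[4,0,0,0.02,6],[4,0,0,0.03,9],[4,0,0,0.05,12],[4,0,0,0.06,15]]]'; python3 st.py
```

```text
clock: 23.15
eef_pos: [0.6063, -0.0773, 0.1526]
tool_rot: [0.736, 0.677, 0.0, -0.001]
ft_force: [0.1, 1.1, 3.1]
grip_width: 0.0447
gland [ 0.6051 -0.0764  0.1356] psi 85.2 [0.1 1.1 3.1] [-0.08  0.01  0.17] tau6 -0.15 j6 -0.04
```

The seal is met. The axial torque rises from about 0 at ψ=115 to 0.09 at 100 and 0.17 at 85, so onset is near ψ≈112. The target is therefore ψ≈52.

```bash
python3 -m inch '[[[4,0,0,0.01,3],[4,0,0,0.02,6],[4,0,0,0.03,9],[4,0,0,0.05,12],[4,0,0,0.06,15]]]'; python3 st.py
```

```text
clock: 23.78
eef_pos: [0.6061, -0.0774, 0.1521]
tool_rot: [0.818, 0.575, -0.0, -0.001]
ft_force: [-0.5, 0.1, 3.7]
grip_width: 0.0444
gland [ 0.6051 -0.0763  0.1352] psi 70.2 [-0.5  0.1  3.7] [-0.11  0.08  0.35] tau6 0.00 j6 0.22
```

```bash
python3 -m inch '[[[4,0,0,0.02,4],[4,0,0,0.03,8],[4,0,0,0.04,12],[4,0,0,0.05,15],[4,0,0,0.06,17]]]'; python3 st.py
```

```text
clock: 24.4
eef_pos: [0.6058, -0.0776, 0.1516]
tool_rot: [0.894, 0.447, -0.001, -0.001]
ft_force: [-0.3, -0.7, 4.7]
grip_width: 0.0448
gland [ 0.6052 -0.0762  0.1346] psi 53.2 [-0.3 -0.7  4.7] [-0.23  0.26  0.48] tau6 0.26 j6 0.52
```

The torque is 0.48 N m, inside the expected 0.3–0.6 band, and the gland is about 50–59° past the seal. I let go and lift off.

```bash
python3 -m inch '[[[8.5,0,0,0,0],[8.5,0,0,0,0],[8.5,0,0,0,0],[8.5,0,0,0,0],[8.5,0,0,0,0]]]'; python3 st.py;  python3 -m inch '[[[8.5,0,0,-2,0],[8.5,0,0,-5,0],[8.5,0,0,-9,0],[8.5,0,3,-13,0],[8.5,0,6,-15,0]]]'; python3 - <<'E'
from h import *
import pickle
p,R,o=tool(); print(p,o["joint_pos"].round(2))
i=optics.camera_info("wrist");im,d=optics.camera("wrist"); cv2.imwrite("pics/w9.png",im[:,:,::-1]); np.save("/tmp/w9.npy",d); pickle.dump((i,p,R),open("/tmp/w9.pkl","wb"))
im,d=optics.camera("scene"); cv2.imwrite("pics/s9.png",cv2.resize(im[220:340,220:380,::-1],None,fx=5,fy=5))
im,d=optics.camera("top"); cv2.imwrite("pics/t9.png",im[:,:,::-1]); np.save("/tmp/t9.npy",d)
E
```

```text
clock: 25.02
eef_pos: [0.6058, -0.0776, 0.1516]
tool_rot: [0.894, 0.447, -0.001, -0.001]
ft_force: [-0.7, 0.1, 0.4]
grip_width: 0.0851
gland [ 0.6052 -0.0762  0.1346] psi 53.2 [-0.7  0.1  0.4] [-0.03  0.02 -0.  ] tau6 -0.00 j6 0.52
clock: 25.65
eef_pos: [0.6552, -0.114, 0.3051]
tool_rot: [0.894, 0.448, 0.001, 0.001]
ft_force: [1.9, -0.5, 0.2]
grip_width: 0.0849
[ 0.65519623 -0.11397311  0.30514618] [-0.17  0.59  0.69  1.66  0.    0.47]
```

View pics/w9.png

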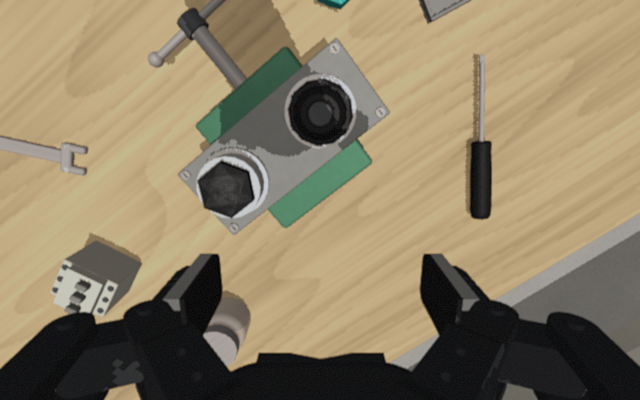

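View pics/s9.png

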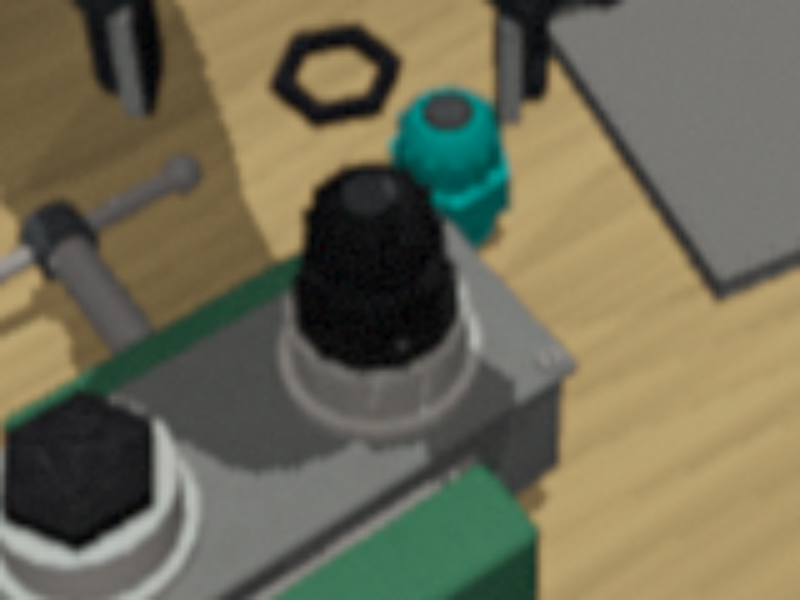

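View pics/t9.png

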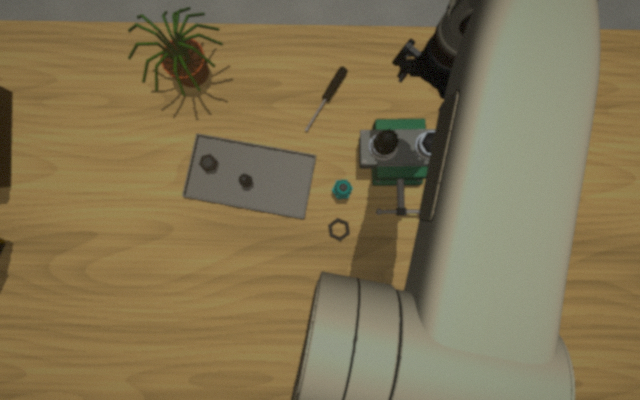

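The gland stands upright in the hub and the other parts are unmoved. I check its height and yaw (should be ψ≈53 mod 60) for back-turn after release.

```bash
python3 - <<'E'
from h import *
import pickle
i,p,R=pickle.load(open("/tmp/w9.pkl","rb")); W=cloud(i,np.load("/tmp/w9.npy"))
c=np.array([.606,-.0785]); r=np.hypot(W[...,0]-c[0],W[...,1]-c[1])
z=W[...,2]
s=W[(r<.034)&(z>.172)]; print("dome top",np.percentile(s[:,2],[50,95,99]).round(4),"disc centre",W[(r<.034)&(z>.178)].mean(0).round(4))
print(np.histogram(z[r<.045],np.arange(.09,.192,.003)))
m=(r<.034)&(z>.149)&(z<.161); w=W[m]; print("hex top z",np.median(w[:,2]),len(w)); 
h=cv2.convexHull(w[:,:2].astype(np.float32))[:,0]
for q in range(30,90,5):
    o=[]
    for e in (0,60,120):
        n=np.array([np.cos(np.radians(q+e)),np.sin(np.radians(q+e))]); t=h@n; o.append(float(round((t.max()-t.min())*1000,1)))
    print(q,o,end=" ")
im=cv2.imread("pics/w9.png"); cv2.imwrite("pics/w9c.png",cv2.resize(im[60:160,270:370],None,fx=6,fy=6,interpolation=2))
E
```

```text
dome top [0.1823 0.1846 0.1852] disc centre [ 0.6046 -0.0779  0.1824]
(array([   0,   43, 2640,  134,  371,   18,    0,    0,    0,    0,    0,
         61,  287,   13,  369,   45,    0,    0,    0,    0,    0,  223,
        276,    0,    0,    1,    1,  162,  267,  387,  731,  929,    1]), array([0.09 , 0.093, 0.096, 0.099, 0.102, 0.105, 0.108, 0.111, 0.114,
       0.117, 0.12 , 0.123, 0.126, 0.129, 0.132, 0.135, 0.138, 0.141,
       0.144, 0.147, 0.15 , 0.153, 0.156, 0.159, 0.162, 0.165, 0.168,
       0.171, 0.174, 0.177, 0.18 , 0.183, 0.186, 0.189]))
hex top z 0.15608042247181392 499
30 [51.7, 51.9, 52.1] 35 [51.1, 51.3, 51.4] 40 [50.0, 50.2, 50.4] 45 [48.5, 48.8, 48.9] 50 [46.7, 47.1, 47.2] 55 [46.0, 46.5, 46.4] 60 [47.6, 48.3, 48.1] 65 [49.2, 49.9, 49.5] 70 [50.6, 51.1, 50.6] 75 [51.5, 51.9, 51.4] 80 [52.0, 52.4, 51.9] 85 [52.2, 52.4, 52.0]
```

View pics/w9c.png

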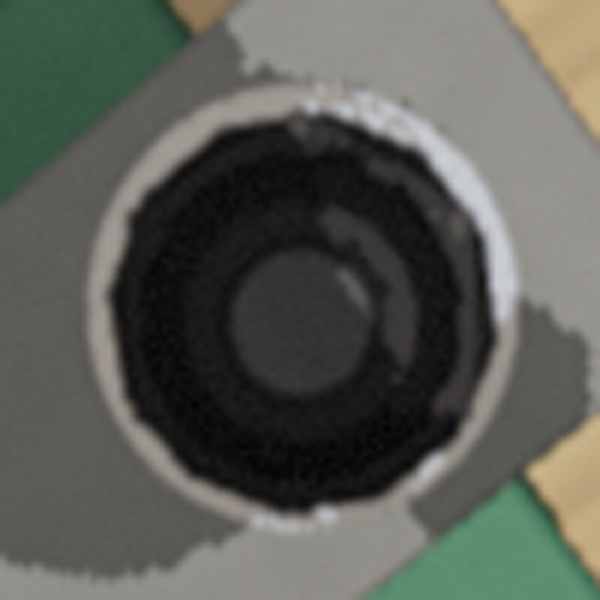

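Yaw is about 54°, so it has not turned back. I cross-check the seal compression by comparing ring and hexagon heights before, mid-way and now.

```bash
python3 - <<'E'
from h import *
import pickle
for f in ("w5","wrist7","w9"):
    i,p,R=pickle.load(open(f"/tmp/{f}.pkl","rb"))[:3]; W=cloud(i,np.load(f"/tmp/{f}.npy")); z=W[...,2]
    r=np.hypot(W[...,0]-.6055,W[...,1]+.0783)
    def q(lo,hi,a,b):
        s=z[(r>a)&(r<b)&(z>lo)&(z<hi)]; return (len(s),np.percentile(s,[25,50,75,95]).round(4).tolist()) if len(s)>5 else len(s)
    print(f,"box",q(.09,.103,.033,.06),"\n  collar",q(.12,.131,.0275,.031),"\n  ring",q(.1305,.145,.0235,.0275),"\n  hextop",q(.147,.166,.0205,.027),"\n  dometop",q(.165,.2,0,.008))
    s=(W[...,0]>.55)&(W[...,1]<-.155)&(W[...,1]>-.22)&(z>.133)&(z<.145); print("  cap",s.sum(),np.median(z[s]) if s.sum() else 0)
E
```

```text
w5 box (10705, [0.0972, 0.0977, 0.0982, 0.099]) 
  collar (437, [0.1269, 0.1276, 0.128, 0.1287]) 
  ring (1768, [0.1354, 0.1359, 0.1364, 0.1371]) 
  hextop 0 
  dometop 0
  cap 2701 0.13775730079314913
wrist7 box (10634, [0.0973, 0.0978, 0.0982, 0.0992]) 
  collar (1271, [0.1251, 0.1274, 0.1281, 0.1297]) 
  ring (1343, [0.1356, 0.1361, 0.1367, 0.143]) 
  hextop (2342, [0.1543, 0.1584, 0.1592, 0.1624]) 
  dometop (1632, [0.1865, 0.1869, 0.1872, 0.1877])
  cap 0 0
w9 box (5895, [0.0972, 0.0977, 0.0982, 0.0991]) 
  collar (360, [0.1268, 0.1275, 0.1281, 0.1288]) 
  ring (343, [0.1337, 0.1342, 0.1346, 0.1353]) 
  hextop (500, [0.1556, 0.1561, 0.1566, 0.1573]) 
  dometop (402, [0.1836, 0.184, 0.1845, 0.1852])
  cap 2234 0.13770713953430325
```

Measured compression: the ring top went from 0.1359 to 0.1342, about 1.7–2 mm or 20–25 N, and the hexagon underside is about 6.5 mm above the collar. This agrees well enough with the torque, so I hand in.

```bash
python3 -m inch '[[[8.5,0,0,0,0],[8.5,0,0,0,0],[8.5,0,0,0,0],[8.5,0,0,0,0],[8.5,0,0,0,0]]]'; python3 -c "
from workcell import ticket; print(ticket.job_done())"
```

```text
clock: 26.42
eef_pos: [0.6551, -0.1144, 0.3017]
tool_rot: [0.895, 0.447, 0.0, -0.0]
ft_force: [-0.2, -0.1, -0.8]
grip_width: 0.0849
the job is handed in; nothing more can be done
None
```

I screwed the large gland clockwise into the open hub until it met the seal, turned it about 50–60° further, let go and handed the job in at about 26 s. I regripped once on the way.

**Last checks:**
- **Position:** the gland looked upright and roughly central (dome disc about 1.5 mm from the measured hub centre), with its hexagon about 6.5 mm above the collar.
- **Tightness:** the turning moment was 0.48 N m at the end of the turn.
- **After release:** the hexagon read about 54° against the 53° I left it at, so it did not turn back.
- **Other parts:** the small gland, plug, locknut and turquoise look-alike showed no movement in the last pictures.

**What disagreed:**
- **Seal load:** seal compression measured by depth was about 1.7 mm, or roughly 20 N. The turn angle suggests 24–28 N. Both are inside the 10–38 N window.
- **Sinking after the regrip:** the gland sank about 2.9 mm, where the thread predicts 3.6 mm. Thread play explains only part of that, and I did not find the rest.

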